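Check the lever stop of a bench clip crimper

TASK

Check the lever stop of the bench clip crimper. Push the safety catch fully aside with a fingertip so that it no longer props the lever, then press the hand lever in with the outside of the fingers until the stop screw stops it short of the grip bar, and finish while holding it firmly against the screw, so that the gap can be measured. Only push: do not pinch the lever or the catch, do not press on the grip bar, do not force the lever, and leave the oil bottle, the coverslip box and the timer where they are.

Things in the scene. Friction and masses are not known exactly. Their poses are not given: they have to be found in the camera images.
- crimper: Bench clip crimper, a hand-lever tool bolted to the bench: grey base plate 115 x 225 x 12 mm, head (75 mm high) at its left end, post at its right. Origin: underside of the base, near its middle. x points from the hand lever to the grip bar (roughly away from the robot), y left to the head, z up. In this frame the lever's pivot is at (-5, 75, 88) mm, the catch's pivot at (30, -76, 96) mm.
- grip_bar: Fixed grip bar of the crimper: round, 22 mm thick, lying along the crimper's y at its x = 30 mm, axis 85 mm above the bench, from y = 97 to -99 mm. Its frame is the crimper's frame (same origin and axes).
- lever (a joint): Hand lever's angle (rad). 0: sprung open, flared 0.38 from the bar; grows as it is pressed to the bar (counter-clockwise from above). At 0.38 it is parallel to the bar, 17 mm off. The screw stops it between 0.24 and 0.42; the bar would at 0.49. The spring takes 2 N at lever_grip, 7 N near the stop; then force rises 2 to 5 N per mm. With the catch on it moves only about 0.02.
- lever_grip (a point): Where to press: on the lever's outer face (away from the bar), 115 mm from its pivot, 88 mm above the bench. Lever 158 mm long; black sleeve 14 mm thick, 20 mm high, 62 to 148 mm from the pivot; 20 mm ball at the tip. Axes turn with it: x square to the lever towards the bar, -y along it to the tip, z up. 66 mm free below it to the base plate.
- catch (a joint): Safety catch's angle (rad): a level steel tongue turning on an upright pin at the right end of the grip bar. 0: its turned-down nose props the lever open. It grows as the tongue swings counter-clockwise seen from above, past the lever's tip and off the crimper's right end, to its end stop at 1.75. The lever is free from about 1.1. Friction (1 N at the pin) keeps it where it is left.
- catch_pin (a point): Middle of the catch's black upright thumb pin, 121 mm above the bench, 55 mm from the catch's pivot. Pin 14 mm thick, standing from 103 to 131 mm (thick part from 111). Under it the tongue, 13 mm wide, 81 mm long from pivot to nose, top at 103 mm; lever's top at 98 mm. Axes turn with the catch: -x from pivot to pin, -y the way to push the pin. At angle 0 it is at (-18, -50) mm in crimper.
- stop_screw: Stop screw through a lug of the grip bar, pointing at the lever, with a 10 mm white rounded nose. Origin: foremost point of the nose, 85 mm above the bench; the lever's back meets it 50 mm from the lever's pivot. Fixed; it is set to stand out up to 3 mm more or less.
- oil_a: Small amber oil bottle with a black cap, 31 x 32 x 68 mm, standing loose behind the bar. Origin: centre of its underside.
- coverslips_0: Small white coverslip box, 33 x 33 x 16 mm, loose on the robot's side of the head. Origin: centre of its underside.
- timer: Bench timer, 52 x 72 x 34 mm, loose, to the left of the head. Origin: centre of its underside.

How it is judged (in metres and radians):
On the way, in this order (a step that is already met when the one before it is completed fails the run):
1. the safety catch is swung clear of the lever (value of joint catch above 1.2 rad), for 0.2 s.
2. the fingers press the lever against the stop screw (contact force between lever and stop_screw above 4 N and contact force between the fingers and lever above 4 N), for 0.3 s.
At the end, for the whole second after the job is handed in: The safety catch is swung at least 1.2 rad aside and stays there; the fingers press on the lever with more than 4 N and it bears on the stop screw with more than 4 N, still (under 0.05 rad/s) and short of the grip bar (lever angle under 0.44 rad), through the last second (all of step 2 and value of joint catch above 1.2 rad and velocity of joint lever between -0.05 and 0.05 rad/s and value of joint lever below 0.44 rad); the arm keeps its last pose, push and grip.
It fails at once if the lever is forced (pressed with more than 45 N) (contact force between the fingers and lever above 45 N).
It fails at once if the fingers bear on the grip bar with more than 4 N (contact force between the fingers and grip_bar above 4 N).
It fails at once if the lever or the catch's pin is pinched between the fingers ((contact force between the fingers and lever above 1 N and x of the grasp point in the frame of lever_grip between -0.001 and 0.015 m and y of the grasp point in the frame of lever_grip between -0.045 and 0.1 m and z of the grasp point in the frame of lever_grip between -0.02 and 0.018 m) or (contact force between the fingers and catch above 0.5 N and horizontal distance between the grasp point and catch_pin below 0.007 m and distance between the grasp point and catch_pin below 0.02 m)).
It fails at once if the oil bottle, the coverslip box or the timer is moved, tipped or lifted (12 mm) (distance of any of oil_a, coverslips_0, timer from where it was at the start of the episode above 0.012 m or angle between oil_a's own z axis and vertical above 0.4 rad).
It also fails if it takes over 48 s, if anything falls off the work surface, if the arm or the gripper's body presses on something with over 40 N, if the wrist force passes 120 N, or if a joint passes its speed limit or range.

ROBOT

A 6-joint arm with a two-finger parallel gripper is mounted at the origin on the work surface; the furniture and walls round the work are solid. World frame = base frame: x ahead of the robot, y to its left, z up, the work surface at z = 0. Lengths are in m, angles in degrees, forces in N, time in s.
With the tool pointing down it reaches from about 0.425 to 0.95 m from the base axis. Payload 14.7 kg.
Tool frame: the origin (TCP) lies on the front face of the gripper's body, between the roots of the fingers; the fingertips stand 73 mm ahead of it and the grasp point (between the pads) lies 54 mm ahead of it; z points along the fingers, y is the line along which they close (so a half turn about z gives the same grasp; the last joint's range is limited). The gripper opens to 85 mm and grips with 20 to 120 N. Pads are 22 mm wide; open, the fingers measure 114 mm over their backs; the gripper's body (76 mm by 85 mm) begins 54 mm behind the grasp point. The pads swing forward as they close: fully open they stand 13 mm farther back than shut.
Start: joints at [-2.67, 27.513, 91.461, -0, 61.026, -2.67], TCP at [0.65, 0, 0.304] pointing down, gripper open.
Joint ranges: [-157.49, 157.49], [-46.99, 117.5], [13.45, 153.17], [-89.5, 269.5], [5.16, 153.95], [-167.48, 167.48]. Speed limits (degrees/s): [108.29, 108.29, 136.94, 172.46, 172.46, 172.46].

INTERFACE

Orientations are given as [roll, pitch, yaw] about the fixed x, y, z axes, in that order (R = Rz(yaw) Ry(pitch) Rx(roll)).
In Python, from station import read_state, camera, camera_params, job_done gives the robot as it stands.
- The arm moves only by the tool play_rows, never from a script. Its arguments are lists of equal length, an entry for each row: "delta_pos": the shift along the world's x, y, z each as a share of 600 mm, from -1 to 1, a list of three; "angular": the turn, a rotation vector about the world's x, y, z each as a share of 45 degrees, from -1 to 1, a list of three; "gripper": the opening, from 0 (shut) to 1 (fully open). A call has 1 to 10 rows; each row is the pose to reach, as a shift and turn from the pose commanded when the call began; what a row does not reach only later rows make up. A row lasts 1/8 s, in which the tool goes at most 62.5 mm and 10.7 degrees, less where a joint would pass 70% of its speed; a pose out of reach is approached as far as the arm can. A call with a number of a shift or a turn outside -1 to 1 is refused whole. A call with a gripper value outside its range is refused whole. The fingers move at their own pace and stop on an object; "squeeze" is the grip in N (left out, the last holds). Time passes only in rows, so rows that repeat a pose let the fingers close. It gives the time, the measured TCP pose, the force, the opening and the grip force at its end, in the units of the state.
- read_state(): the state, without advancing time (a new reading comes with each control period).
- camera(name): name is "scene" or "side" or "wrist"; returns (picture, depth): 384x512x3 uint8, red, green, blue; 384x512 float32, m along the optical axis (not along the pixel's ray), 0 where there is no reading.
- camera_params(name): a dict with "fx", "fy", "cx", "cy" (pixels), "dist_coeffs" ([k1, k2, p1, p2, k3] as OpenCV has them; the pictures are not rectified), "R" (3x3) and "t" (3): a world point X has camera coordinates R X + t. Camera axes: x right, y down, z forward; pixel columns grow to the right and rows downward; lengths in m; the calibration is good to about 2 mm. A picture is of the moment at which its call begins: read the wrist's pose just before it. camera_params takes no time and is no camera call; for the wrist camera it gives the pose at the moment of the call.
- job_done(): hands the job in; it is judged then, once.
The state is a dict: "time": time; "joints": joint angles; "joint_velocities": joint speeds; "joint_efforts": joint torques, N m; "ee_pos": TCP position; "tool_rot": TCP orientation; "ft_force": force on the tool from outside, world axes, zero at the start; "ft_torque": the same for the moment, N m; "gripper_width": finger opening in m; "finger_force": force on a finger pad.
Only numpy, scipy, OpenCV 4.12 (cv2) and the standard library are available. Lean on these libraries where they do the work, as an engineer would, in place of code of your own. Each camera call takes 0.05 s, during which the arm holds its last target. There are 200 camera calls.

## Working session

There is one attempt and no reset: what is moved stays moved. The work goes in short steps, Python scripts to look and compute and a tool call to move; the robot and the scene stay as the last step left them, time stands still between calls to the robot, and variables do not carry over. Pictures are saved under pics/ and viewed, at most 10 in all, crops included, and the job is handed in when it is done.

Besides the shell and the picture viewer there is one more tool, called after "Call:" as a command line: name --argument value ..., lists and objects as JSON in quotes. play_rows: Moves the arm, as the interface text tells. Shift numbers are shares of 600 mm and turn numbers shares of 45 degrees, none past 1 either way. Its arguments: {"type":"object","properties":{"delta_pos":{"type":"array"},"angular":{"type":"array"},"gripper":{"type":"array"},"squeeze":{"type":"number"}},"required":["delta_pos","angular","gripper"]}

```bash
mkdir -p pics; cat > h.py <<'E'
import numpy as np,cv2
from station import *
def snap(n):
    p=camera_params(n); im,d=camera(n); np.savez('%s.npz'%n,im=im,d=d,**{k:np.array(v) for k,v in p.items()}); return im,d,p
def load(n):
    z=np.load('%s.npz'%n); return z['im'],z['d'],z
def pts(d,p):
    K=np.array([[p['fx'],0,p['cx']],[0,p['fy'],p['cy']],[0,0,1]],float)
    h,w=d.shape; u,v=np.meshgrid(np.arange(w),np.arange(h))
    n=cv2.undistortPoints(np.stack([u,v],-1).reshape(-1,1,2).astype(float),K,np.array(p['dist_coeffs'])).reshape(h,w,2)
    c=np.dstack([n*d[...,None],d]); X=(c-np.array(p['t']))@np.array(p['R']); X[d==0]=np.nan; return X
E
python3 - <<'E'
from h import *
s=read_state();print(s['time'],s['ee_pos'],s['tool_rot'],s['ft_force'])
ims=[]
for n in('scene','side','wrist'):
    im,d,p=snap(n); ims.append(im); print(n,p['t'],-np.array(p['R']).T@np.array(p['t']))
cv2.imwrite('pics/a.png',cv2.resize(ims[0],(768,576))[...,::-1])
cv2.imwrite('pics/b.png',np.vstack([np.hstack([cv2.resize(i,(400,300)) for i in ims[1:]])])[...,::-1])
E
```

```text
0.0 [6.49679014e-01 1.78337472e-05 3.03289861e-01] [-1.79932642e+02 -2.93987946e-03  8.99984298e+01] [ 0.13624482 -0.08858359  0.15521808]
scene [-0.44291256  0.3126816   0.63101167] [ 0.23755949 -0.49399189  0.6258231 ]
side [-0.54682145  0.1639324   0.97118901] [ 0.50558187 -0.62939391  0.78571363]
wrist [-0.64923015 -0.03891582  0.37977194] [0.64939677 0.07811215 0.37339426]
```

View pics/a.png

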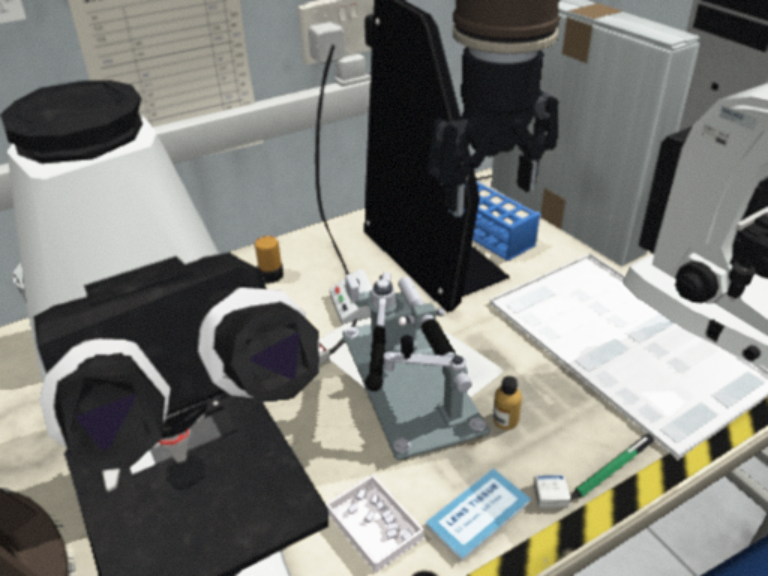

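View pics/b.png

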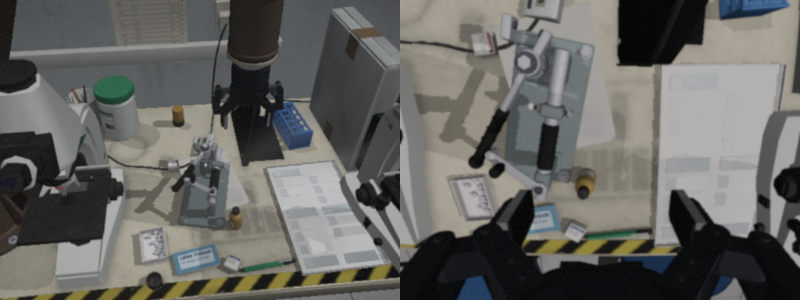

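The wrist view (right half of the second picture) shows the crimper from above: head at (530,60), lever with its black sleeve running to the tip (480,160), catch from (540,190) to (495,165), and the bottle at (585,183). The microscope stands on the robot side and a black panel behind on the left. Next I'll measure with depth.

```bash
python3 - <<'E'
from h import *
im,d,p=load('wrist'); X=pts(d,p); 
cv2.imwrite('pics/c.png',cv2.resize(im[0:290,60:300],(660,798)[:1]+(598,) if 0 else (495,598),interpolation=cv2.INTER_CUBIC)[...,::-1])
np.save('X.npy',X)
# height map top view from all cams
H=np.full((80,100),np.nan)
for n in('scene','side','wrist'):
    i2,d2,p2=load(n);P=pts(d2,p2).reshape(-1,3)
    P=P[(P[:,0]>.3)&(P[:,0]<.9)&(P[:,1]>-.35)&(P[:,1]<.45)&(P[:,2]<.5)]
    for x,y,z in P:
        a,b=int((.45-y)/.02),int((x-.3)/.02)
        if not H[a,b]>z:H[a,b]=z
for a in range(40): print('%5.2f'%(.44-.02*a),' '.join('%3d'%(v*1000) if v==v else ' . ' for v in H[a,:30]))
print('     ',' '.join('%3d'%(31+2*i) for i in range(30)))
E
```

```text
0.44  .   .   .   .   .   .   .   .   .   .   .   .   .   .   .   .   .   .   .   .   .   .   .   .   .   .   .   .   .   . 
 0.42 413 409 406 402 398 396 392 388 386 383 379 375 372 368 364 361 359 356 353 350 347 344 340  .   .  330 341 339 338 338
 0.40 231 231 231 230 233 232 231 231 231 231 232 249 231 232 231 231 349 353 354 351 348 345  .   .   .  230 231  .    1   2
 0.38 227 227 227 227 226 227 230 229 226 230 229 227 227 227 230 228 325 326 325 228 229 322  .   .   83 185 227  20  17  16
 0.36 165 166 165   3   4   2   4   1   3   4   0   3   4   3   5  51 277 314   2   2  .   .   .    0   2  .   .   .   .    2
 0.34 166 166 165 165   3   2   3   3   2  62  62   3   3   2   2  29   2   3 107 344 365  .   .    3   0  .   .   .   .    2
 0.32 165 166 165 165   2   2   2   3   3  64  66   4   2   2   2  19   3   2 108 352 370  .   .    8   4  .   .   62  61   2
 0.30 166 166 166 166   2   3   3   2   3  64  65   4   3   3   3  14   5   2 126 348 373  .   .    9  .   38  63  63  62   2
 0.28 167 166 166 166   3   3   2   2   3   2   4   3   4   3   8  12   3   3 113 344 378  . 
[... 3367 characters left out ...]
  2   4   4   2   2   3   3   3   3   3   3   3   3   3   4   3   3
-0.28 454  .   .   .   .   .   .   .   .   .   .   -2  -3  -1  -2  -1  -3  -2  -2  -1  -2  -3  -1  -2  -3  -2  -2  -2  -7   0
-0.30 460  .   .   .   .   .   .   .   .   .   .   .   .   .   .   .   .   .   .   .   .   .   .   .   .   .   .   .  -264 -262
-0.32 447  .   .   .   .   .   .   .   .   .   .   .   .   .   .   .   .   .   .   .   .   .   .   .   .   .   .   .   .  -261
-0.34  .   .   .   .   .   .   .   .   .   .   .   .   .   .   .   .   .   .   .   .   .   .   .   .   .   .   .   .   .   . 
       31  33  35  37  39  41  43  45  47  49  51  53  55  57  59  61  63  65  67  69  71  73  75  77  79  81  83  85  87  89
```

View pics/c.png

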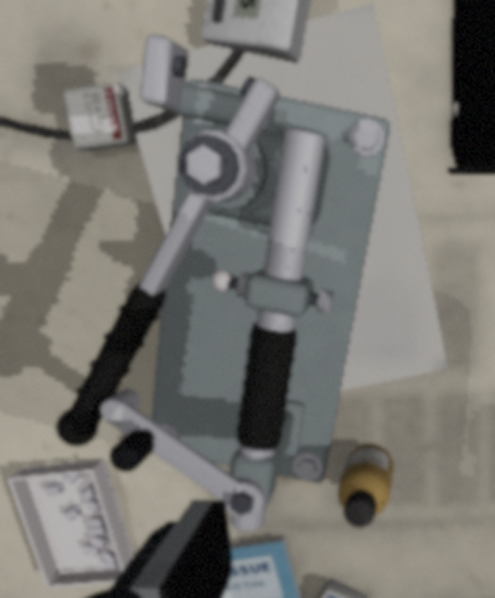

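The crop shows the lever pivot hub at (203,163), lever tip ball at (77,427), catch pivot at (242,502), catch nose at (118,405), thumb pin at (130,450), and stop screw nose at (222,280). Next: the frame from the two pivots.

```bash
python3 - <<'E'
from h import *
X=np.load('X.npy'); im,d,p=load('wrist')
K=np.array([[p['fx'],0,p['cx']],[0,p['fy'],p['cy']],[0,0,1]],float)
def ray(uc,vc,z):
    q=cv2.undistortPoints(np.array([[[uc/2.0625+60,vc/2.0625]]],float),K,p['dist_coeffs'])[0,0]
    r=p['R'].T@np.array([*q,1]); c=-p['R'].T@p['t']; return c+r*(z-c[2])/r[2]
L=ray(203,163,.110);C=ray(242,502,.107);
for n,(u,v,z) in dict(lp=(203,163,.11),cp=(242,502,.107),tip=(77,427,.098),slv=(120,350,.098),pin=(126,452,.131),nose=(118,405,.103),screw=(215,280,.085),bar0=(302,135,.096),bar1=(262,440,.099)).items():
    r=ray(u,v,z); print(n,r.round(4),'depth z',X[int(v/2.0625),int(u/2.0625+60),2].round(3))
a=np.array([-.005,.075]);b=np.array([.030,-.076])
va=L[:2]-C[:2]; yaw=np.arctan2(va[1],va[0])-np.arctan2(*(a-b)[::-1]); 
R=np.array([[np.cos(yaw),-np.sin(yaw)],[np.sin(yaw),np.cos(yaw)]])
o=(L[:2]+C[:2])/2-R@((a+b)/2); print('yaw',np.degrees(yaw),'o',o,'len',np.linalg.norm(va),np.linalg.norm(a-b))
W=lambda x,y:(o+R@np.array([x,y])).round(4)
print('pin',W(-.018,-.05),'pinball')
for th in (0,.24,.33,.42):
    f=-(.38-th); # lever direction: -y rotated about pivot
    dr=np.array([np.sin(f),-np.cos(f)]);nx=np.array([np.cos(f),np.sin(f)])
    c=np.array([-.005,.075])
    print(th,'grip axis',W(*(c+.115*dr)),'outer',W(*(c+.115*dr-.007*nx)),'tip',W(*(c+.158*dr)),'dir',(R@dr).round(3),'n',(R@nx).round(3))
cp=np.array([.03,-.076]);v=np.array([-.018,-.05])-cp;w=v/.0546*.081
for g in np.arange(0,1.8,.25):
    r=np.array([[np.cos(g),-np.sin(g)],[np.sin(g),np.cos(g)]]);print(g,'pin',W(*(cp+r@v)),'nose',W(*(cp+r@w)),'push dir',(R@r@np.array([v[1]*-1,v[0]])/.0546).round(2))
# colours / lever points check
m=(X[...,2]>.085)&(X[...,2]<.104)
hsv=cv2.cvtColor(im,cv2.COLOR_RGB2HSV); mm=m&(hsv[...,2]<60)&(X[...,0]<.56)&(X[...,0]>.45)&(X[...,1]>-.03)
P=X[mm][:,:2].astype(np.float32);l=cv2.fitLine(P,cv2.DIST_HUBER,0,.01,.01).ravel();print('sleeve line',l,len(P))
mb=m&(hsv[...,2]<60)&(X[...,0]>.56)&(X[...,0]<.62)&(X[...,1]<.06)&(X[...,1]>-.05)
P=X[mb][:,:2].astype(np.float32);l=cv2.fitLine(P,cv2.DIST_HUBER,0,.01,.01).ravel();print('bar line',l,np.degrees(np.arctan2(l[1],l[0])),len(P))
E
```

```text
lp [0.5661 0.091  0.11  ] depth z 0.11
cp [ 0.5697 -0.0634  0.107 ] depth z 0.109
tip [ 0.4887 -0.0286  0.098 ] depth z 0.098
slv [0.5158 0.0098 0.098 ] depth z 0.097
pin [ 0.5281 -0.0272  0.131 ] depth z 0.131
nose [ 0.5136 -0.0155  0.103 ] depth z 0.103
screw [0.5595 0.0401 0.085 ] depth z 0.09
bar0 [0.6048 0.1025 0.096 ] depth z 0.093
bar1 [ 0.5798 -0.0344  0.099 ] depth z 0.095
yaw -11.719829879812613 o [0.55578926 0.01683494] len 0.15437910775171562 0.1550032257728851
pin [ 0.528  -0.0285] pinball
0 grip axis [ 0.5027 -0.0046] outer [ 0.4968 -0.0008] tip [ 0.4789 -0.0405] dir [-0.552 -0.834] n [ 0.834 -0.552]
0.24 grip axis [ 0.5273 -0.017 ] outer [ 0.5207 -0.0146] tip [ 0.5128 -0.0574] dir [-0.338 -0.941] n [ 0.941 -0.338]
0.33 grip axis [ 0.5372 -0.02  ] outer [ 0.5304 -0.0182] tip [ 0.5263 -0.0616] dir [-0.252 -0.968] n [ 0.968 -0.252]
0.42 grip axis [ 0.5473 -0.0222] outer [ 0.5404 -0.021 ] tip [ 0.5402 -0.0646] dir [-0.164 -0.986] n [ 0.986 -0.164]
0.0 pin [ 0.528  -0.0285] nose [ 0.5078 -0.0114] push dir [-0.64 -0.76]
0.25 pin [ 0.5206 -0.0399] nose [ 0.4968 -0.0284] push dir [-0.44 -0.9 ]
0.5 pin [ 0.5162 -0.0528] nose [ 0.4904 -0.0475] push dir [-0.2  -0.98]
0.75 pin [ 0.5152 -0.0663] nose [ 0.4888 -0.0676] push dir [ 0.05 -1.  ]
1.0 pin [ 0.5176 -0.0798] nose [ 0.4923 -0.0875] push dir [ 0.29 -0.96]
1.25 pin [ 0.5232 -0.0922] nose [ 0.5006 -0.1059] push dir [ 0.52 -0.85]
1.5 pin [ 0.5317 -0.1028] nose [ 0.5132 -0.1217] push dir [ 0.72 -0.7 ]
1.75 pin [ 0.5425 -0.111 ] nose [ 0.5294 -0.1339] push dir [ 0.87 -0.5 ]
sleeve line [0.5519277  0.833892   0.5118874  0.00677547] 1153
bar line [ 0.19090888  0.98160774  0.5814516  -0.00976441] 78.99416 1212
```

Call:
play_rows --delta_pos '[[-0.1,0.005,0],[-0.213,0.01,-0.05],[-0.213,0.01,-0.088],[-0.213,0.01,-0.088],[-0.213,0.01,-0.088],[-0.213,0.01,-0.088],[-0.213,0.01,-0.088],[-0.213,0.01,-0.088]]' --angular '[[0,0,0],[0,0,0],[0,0,0],[0,0,0],[0,0,0],[0,0,0],[0,0,0],[0,0,0]]' --gripper '[0,0,0,0,0,0,0,0]'

```text
time: 1.15
ee_pos: [0.5225, 0.006, 0.2513]
tool_rot: [180.0, 0.0, 90.0]
ft_force: [-0.6, 0.2, -0.4]
gripper_width: -0.0
finger_force: 0.0
```

```bash
python3 - <<'E'
from h import *
s=read_state();print(s['time'],s['ee_pos'],s['joints'],s['ft_force'],s['gripper_width'])
ims=[]
e=s['ee_pos']
for n in('scene','side'):
    im,d,p=snap(n); ims.append(im); P=pts(d,p).reshape(-1,3)
    q=P[(abs(P[:,0]-e[0])<.08)&(abs(P[:,1]-e[1])<.04)&(P[:,2]>.137)]
    for z in np.arange(.14,.62,.02):
        w=q[(q[:,2]>=z)&(q[:,2]<z+.02)]
        if len(w)>8: print(n,z.round(2),len(w),(np.percentile(w,2,0)[:2]-e[:2]).round(3),(np.percentile(w,98,0)[:2]-e[:2]).round(3))
    print(n,'min z',np.sort(q[(q[:,2]>.16)][:,2])[:5] )
cv2.imwrite('pics/d.png',np.hstack([cv2.resize(i,(400,300)) for i in ims])[...,::-1])
E
```

```text
1.15 [0.52249328 0.00598361 0.25132279] [-2.66773285e+00  2.11111172e+01  1.11294288e+02 -1.03750054e-03
  4.75722147e+01 -2.66350361e+00] [-0.64314446  0.16108008 -0.3793436 ] -3.958235671818957e-05
scene 0.18 157 [-0.015 -0.012] [0.012 0.007]
scene 0.2 182 [-0.015 -0.012] [0.012 0.005]
scene 0.22 471 [-0.035 -0.013] [0.036 0.009]
scene 0.24 567 [-0.052 -0.018] [0.049 0.008]
scene 0.26 873 [-0.062 -0.019] [0.056 0.008]
scene 0.28 598 [-0.043 -0.02 ] [0.036 0.005]
scene 0.3 449 [-0.038 -0.038] [0.022 0.007]
scene 0.32 711 [-0.038 -0.038] [0.022 0.007]
scene 0.34 824 [-0.038 -0.037] [0.024 0.008]
scene 0.36 351 [-0.049 -0.039] [0.033 0.012]
scene 0.38 625 [-0.049 -0.04 ] [0.035 0.012]
scene 0.4 642 [-0.047 -0.04 ] [0.033 0.01 ]
scene 0.42 696 [-0.047 -0.04 ] [0.031 0.011]
scene 0.44 741 [-0.047 -0.04 ] [0.031 0.011]
scene 0.46 713 [-0.047 -0.04 ] [0.029 0.008]
scene 0.48 15 [-0.038 -0.039] [-0.021 -0.028]
scene min z [0.1784817  0.17881156 0.17960267 0.18053789 0.18059316]
side 0.18 104 [-0.012 -0.011] [ 0.013 -0.004]
side 0.2 122 [-0.013 -0.012] [0.013 0.007]
side 0.22 410 [-0.035 -0.013] [0.036 0.011]
side 0.24 423 [-0.051 -0.017] [0.05  0.012]
side 0.26 686 [-0.059 -0.019] [0.059 0.01 ]
side 0.28 382 [-0.041 -0.019] [0.042 0.006]
side 0.3 276 [-0.036 -0.037] [ 0.035 -0.005]
side 0.32 472 [-0.036 -0.037] [ 0.035 -0.01 ]
side 0.34 457 [-0.035 -0.037] [ 0.033 -0.012]
side 0.36 226 [-0.046 -0.04 ] [ 0.047 -0.007]
side 0.38 415 [-0.046 -0.04 ] [ 0.046 -0.003]
side 0.4 391 [-0.044 -0.04 ] [ 0.043 -0.01 ]
side 0.42 431 [-0.044 -0.04 ] [ 0.043 -0.01 ]
side 0.44 433 [-0.044 -0.04 ] [ 0.043 -0.01 ]
side 0.46 458 [-0.044 -0.04 ] [ 0.043 -0.011]
side 0.48 92 [-0.042 -0.04 ] [ 0.043 -0.013]
side min z [0.1796322  0.18130832 0.18138424 0.1815139  0.18175184]
```

View pics/d.png

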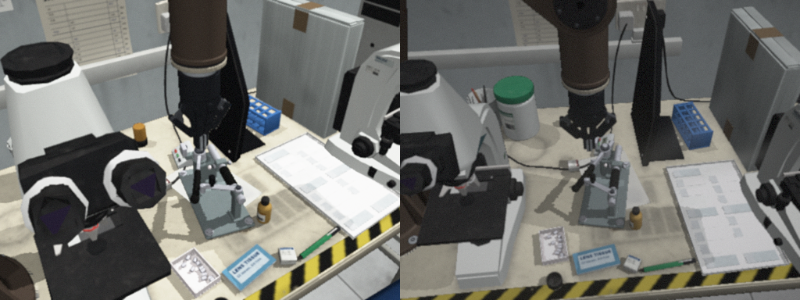

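The picture shows the shut fingers above the lever side of the crimper, clear of everything. Shut tips are 73 mm ahead of the TCP. I'll lower behind the pin and push along −y.

Call:
play_rows --delta_pos '[[0,0,-0.06],[0,0,-0.115],[0,0,-0.115],[0,-0.02,-0.115],[0,-0.04,-0.115],[0,-0.055,-0.115],[0,-0.07,-0.115],[0,-0.085,-0.115],[0,-0.085,-0.115]]' --angular '[[0,0,0],[0,0,0],[0,0,0],[0,0,0],[0,0,0],[0,0,0],[0,0,0],[0,0,0],[0,0,0]]' --gripper '[0,0,0,0,0,0,0,0,0]'

```text
time: 2.38
ee_pos: [0.5224, -0.0458, 0.1822]
tool_rot: [180.0, 0.0, 90.0]
ft_force: [-0.3, -0.5, -0.4]
gripper_width: 0.0001
finger_force: 0.0
```

Call:
play_rows --delta_pos '[[0,-0.015,0],[0,-0.03,0],[0.002,-0.045,0],[0.005,-0.06,0],[0.007,-0.07,0],[0.007,-0.07,0]]' --angular '[[0,0,0],[0,0,0],[0,0,0],[0,0,0],[0,0,0],[0,0,0]]' --gripper '[0,0,0,0,0,0]'

```text
time: 3.12
ee_pos: [0.5264, -0.0875, 0.1821]
tool_rot: [-180.0, 0.0, 90.0]
ft_force: [-0.7, -0.7, -0.3]
gripper_width: 0.0
finger_force: 0.0
```

```bash
python3 - <<'E'
from h import *
s=read_state();print(s['time'],s['ee_pos'],s['ft_force'])
ims=[snap(n)[0] for n in('scene','wrist')]
cv2.imwrite('pics/e.png',np.hstack([cv2.resize(ims[0][140:340,180:380],(400,400),interpolation=2),cv2.resize(ims[1],(400,300)).repeat(1,0) if 0 else cv2.resize(ims[1][:,60:444],(400,400))])[...,::-1])
E
```

```text
3.125 [ 0.52639897 -0.087491    0.18205112] [-0.66381532 -0.73117057 -0.29312566]
```

View pics/e.png

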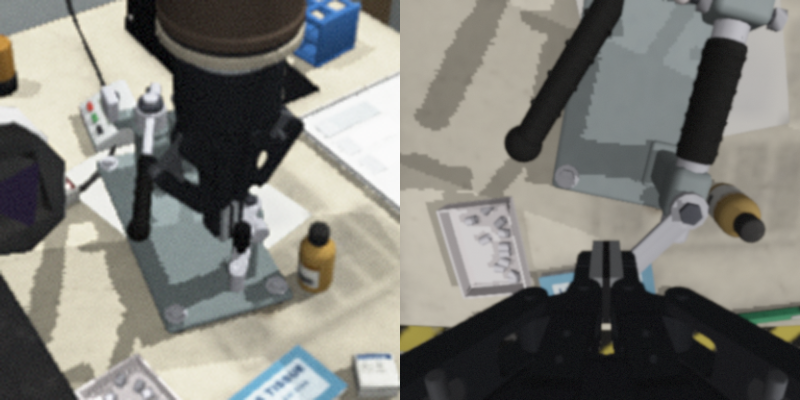

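The pictures show the catch swung off the right end (about 1.55 rad, tongue from the pivot (690,210) to lower left) and the lever free. Now raise, turn −15° and go to the lever's outside.

Call:
play_rows --delta_pos '[[0,0.01,0],[0,0.015,0.06],[-0.03,0.07,0.09],[-0.094,0.15,0.09],[-0.094,0.174,0.09],[-0.094,0.174,0.05],[-0.094,0.174,-0.02],[-0.094,0.174,-0.055],[-0.094,0.174,-0.055],[-0.094,0.174,-0.055]]' --angular '[[0,0,0],[0,0,0],[0,0,-0.15],[0,0,-0.333],[0,0,-0.333],[0,0,-0.333],[0,0,-0.333],[0,0,-0.333],[0,0,-0.333],[0,0,-0.333]]' --gripper '[0,0,0,0,0,0,0,0,0,0]'

```text
time: 4.47
ee_pos: [0.4705, 0.0175, 0.1497]
tool_rot: [180.0, -0.0, 75.0]
ft_force: [-0.4, -0.3, -0.6]
gripper_width: -0.0003
finger_force: 0.0
```

```bash
python3 - <<'E'
from h import *
s=read_state();print(s['time'],s['ee_pos'],s['tool_rot'],s['ft_force'])
ims=[snap(n)[0] for n in('side','wrist')]
cv2.imwrite('pics/f.png',np.hstack([cv2.resize(ims[0][120:320,160:360],(400,400),interpolation=2),cv2.resize(ims[1][:,60:444],(400,400))])[...,::-1])
E
```

```text
4.475 [0.47048898 0.01754789 0.14973064] [ 1.79962924e+02 -9.00513208e-03  7.50402678e+01] [-0.35487852 -0.29509008 -0.62618293]
```

View pics/f.png

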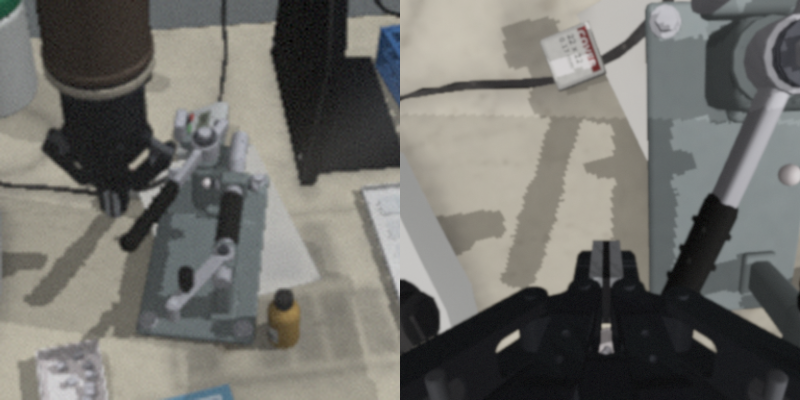

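The side view shows the fingers just outside the black sleeve, with the catch clear of the lever. Pressing in.

Call:
play_rows --delta_pos '[[0.015,-0.011,0],[0.03,-0.022,0],[0.045,-0.033,0],[0.055,-0.042,0],[0.055,-0.042,0],[0.055,-0.042,0]]' --angular '[[0,0,0],[0,0,0],[0,0,0],[0,0,0],[0,0,0],[0,0,0]]' --gripper '[0,0,0,0,0,0]'

```text
time: 5.32
ee_pos: [0.5024, -0.0078, 0.1489]
tool_rot: [-179.9, 0.0, 75.0]
ft_force: [-5.1, 1.1, 1.9]
gripper_width: 0.0003
finger_force: 2.2
```

Call:
play_rows --delta_pos '[[0.004,-0.001,0],[0.008,-0.002,0],[0.011,-0.003,0],[0.011,-0.003,0]]' --angular '[[0,0,0],[0,0,0],[0,0,0],[0,0,0]]' --gripper '[0,0,0,0]'

```text
time: 5.82
ee_pos: [0.5087, -0.0096, 0.1488]
tool_rot: [-179.9, 0.0, 75.0]
ft_force: [-6.0, -1.9, 1.5]
gripper_width: -0.0001
finger_force: 2.7
```

Call:
play_rows --delta_pos '[[0.003,-0.001,0],[0.005,-0.0015,0],[0.005,-0.0015,0],[0.005,-0.0015,0]]' --angular '[[0,0,0],[0,0,0],[0,0,0],[0,0,0]]' --gripper '[0,0,0,0]'

```text
time: 6.32
ee_pos: [0.5114, -0.0105, 0.1488]
tool_rot: [-179.9, 0.0, 75.0]
ft_force: [-7.5, -2.3, 0.5]
gripper_width: 0.0001
finger_force: 2.9
```

Call:
play_rows --delta_pos '[[0.003,-0.001,0],[0.005,-0.0015,0],[0.005,-0.0015,0],[0.005,-0.0015,0]]' --angular '[[0,0,0],[0,0,0],[0,0,0],[0,0,0]]' --gripper '[0,0,0,0]'

```text
time: 6.82
ee_pos: [0.5144, -0.0114, 0.1488]
tool_rot: [-179.9, 0.0, 75.0]
ft_force: [-7.9, -2.6, 1.2]
gripper_width: 0.0002
finger_force: 3.1
```

Call:
play_rows --delta_pos '[[0.003,-0.001,0],[0.005,-0.0015,0],[0.005,-0.0015,0],[0.005,-0.0015,0]]' --angular '[[0,0,0],[0,0,0],[0,0,0],[0,0,0]]' --gripper '[0,0,0,0]'

```text
time: 7.32
ee_pos: [0.5173, -0.0124, 0.1488]
tool_rot: [-179.9, 0.0, 75.0]
ft_force: [-7.6, -2.1, 2.2]
gripper_width: -0.0001
finger_force: 3.4
```

Call:
play_rows --delta_pos '[[0.003,-0.001,0],[0.005,-0.0015,0],[0.005,-0.0015,0],[0.005,-0.0015,0]]' --angular '[[0,0,0],[0,0,0],[0,0,0],[0,0,0]]' --gripper '[0,0,0,0]'

```text
time: 7.82
ee_pos: [0.5201, -0.0132, 0.1488]
tool_rot: [-179.9, 0.1, 75.0]
ft_force: [-8.4, -2.9, 2.5]
gripper_width: -0.0
finger_force: 3.9
```

Call:
play_rows --delta_pos '[[0.003,-0.001,0],[0.005,-0.0015,0],[0.005,-0.0015,0],[0.005,-0.0015,0]]' --angular '[[0,0,0],[0,0,0],[0,0,0],[0,0,0]]' --gripper '[0,0,0,0]'

```text
time: 8.32
ee_pos: [0.5219, -0.0138, 0.1486]
tool_rot: [-179.7, 0.1, 75.0]
ft_force: [-15.1, 0.2, 7.8]
gripper_width: -0.0002
finger_force: 7.7
```

```bash
python3 - <<'E'
from h import *
s=read_state();print(s['time'],s['ee_pos'],s['tool_rot'],s['ft_force'])
ims=[snap(n)[0] for n in('side','wrist')]
cv2.imwrite('pics/g.png',np.hstack([cv2.resize(ims[0][150:290,180:320],(400,400),interpolation=2),cv2.resize(ims[1][:280,160:440],(400,400))])[...,::-1])
E
```

```text
8.325 [ 0.52187368 -0.01379809  0.14863827] [-1.79705285e+02  6.42917785e-02  7.50400953e+01] [-15.05055498   0.20835827   7.75918271]
```

View pics/g.png

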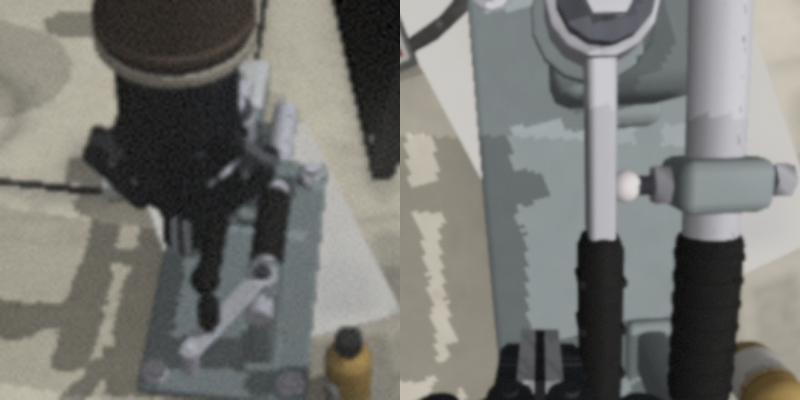

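The wrist view shows the lever's edge on the white screw nose at (617,185), with a gap to the bar. The force stepped up from 9 to 15 N, so it is on the stop. I'll add a little more push, then settle.

Call:
play_rows --delta_pos '[[0.0015,-0.0004,0],[0.0015,-0.0004,0],[0.0015,-0.0004,0],[0.0015,-0.0004,0],[0.0015,-0.0004,0],[0.0015,-0.0004,0],[0.0015,-0.0004,0],[0.0015,-0.0004,0]]' --angular '[[0,0,0],[0,0,0],[0,0,0],[0,0,0],[0,0,0],[0,0,0],[0,0,0],[0,0,0]]' --gripper '[0,0,0,0,0,0,0,0]'

```text
time: 9.43
ee_pos: [0.5223, -0.014, 0.1486]
tool_rot: [-179.6, 0.1, 75.0]
ft_force: [-16.9, 1.3, 10.0]
gripper_width: -0.0001
finger_force: 9.1
```

```bash
python3 -c "
from station import *
print(read_state()['ft_force']); print(job_done())"
```

```text
[-16.87297018   1.34878778   9.98718964]
the job is handed in; nothing more can be done
None
```

The job is handed in: the catch is swung about 1.55 rad aside (estimated from the picture), and the shut fingers hold the lever against the stop screw with about 17 N, short of the grip bar; the hand-in gave no verdict.

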